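# Reunite two split module housings

### The arm

A 6-joint arm with a two-finger parallel gripper is mounted at the origin on the work surface. World frame = base frame: x ahead of the robot, y to its left, z up, the work surface at z = 0. Lengths are in mm, angles in rad, forces in N, time in s.
With the tool pointing down it reaches from about 275 to 725 mm from the base axis. Payload 15.9 kg.
Tool frame: the origin (TCP) lies at the very end of the fingers, on their centre line; the grasp point (between the pads) lies 19 mm behind it; z points along the fingers, y is the line along which they close (so a half turn about z gives the same grasp; the last joint's range is limited). The gripper opens to 85 mm and grips with 20 to 120 N. Pads are 22 mm wide; open, the fingers measure 114 mm over their backs; the gripper's body (76 mm by 85 mm) begins 54 mm behind the grasp point. The pads swing forward as they close: fully open they stand 13 mm farther back than shut.
Start: joints at [-1.226, 0.213, -0.034, 1.323, 0, 1.571], TCP at [168.998, -470.558, 231.306] pointing down, gripper open.
Joint ranges: [-2.98, 2.98], [-0.74, 1.72], [-1.14, 1.35], [-2.1, 2.04], [-1.57, 1.44], [-3.14, 3.14]. Speed limits (rad/s): [1.89, 1.89, 2.39, 2.57, 3.14, 3.14].

### API

Orientations are given as a 3x3 rotation matrix whose columns are the frame's x, y, z axes.
In Python, from rig import env gives the robot as it stands.
- The arm moves only by the tool carry_out, never from a script. Its argument "moves" is a list of rows, each a list of 7 numbers: the shift along the world's x, y, z in cm, then the turn, a rotation vector about the world's x, y, z in rad, then the opening in per cent of the stroke, from 0 (shut) to 100 (fully open). A call has 1 to 12 rows; each row shifts and turns the commanded pose from where the row before left it; what a row does not reach is not made up. A row lasts 1/10 s, in which the tool goes at most 50 mm and 8.59 degrees, less where a joint would pass 70% of its speed; a pose out of reach is approached as far as the arm can. A call with a gripper value outside its range is refused whole. The fingers move at their own pace and stop on an object; "force" is the grip in N (left out, the last holds). Time passes only in rows, so rows that do not move let the fingers close. It gives the time, the measured TCP pose, the force, the opening and the grip force at its end, in the units of the state.
- env.get_obs(): the state, without advancing time (a new reading comes with each control period).
- env.read_camera(name): name is "side" or "top"; returns (picture, depth): 384x512x3 uint8, blue, green, red; 384x512 float32, mm along the optical axis (not along the pixel's ray), 0 where there is no reading.
- env.get_calibration(name): a dict with "mtx" (3x3 intrinsics, pixels), "dist_coeffs" ([k1, k2, p1, p2, k3] as OpenCV has them; the pictures are not rectified), "origin" and "rotation" of the camera in the world. Camera axes: x right, y down, z forward; pixel columns grow to the right and rows downward; lengths in mm; the calibration is good to about 2 mm. A picture is of the moment at which its call begins. get_calibration takes no time and is no camera call.
- env.job_done(): hands the job in; it is judged then, once.
The state is a dict: "time": time; "q": joint angles; "dq": joint speeds; "effort": joint torques, N m; "eef_pos": TCP position; "ee_rot": TCP orientation; "contact_force": force on the tool from outside, world axes, zero at the start; "moment": the same for the moment, N m; "width": finger opening in mm; "finger_force": force on a finger pad.
Only numpy, scipy, OpenCV 4.12 (cv2) and the standard library are available. Lean on these libraries where they do the work, as an engineer would, in place of code of your own. Each camera call takes 0.05 s, during which the arm holds its last target. There are 200 camera calls.

### The job

The two radio-module housings on the bench stand open. Put each loose finned cover back on its own lower half, the one whose brass lugs match the cover's notches, the right way round and fully home so that it lies flat on the rim. Lower the covers gently, do not drop them, and leave the spool, meter and screwdriver where they are.

Things in the scene. Friction and masses are not known exactly. Their poses are not given: they have to be found in the camera images.
- base_a_rim (a point): Lower half A of a split housing: open bare-aluminium tray 110 x 70 x 30 mm (x, y, z), blue board inside, 12 mm screw ears at the ends, fixed to the bench. This point: centre of the top rim, 30 mm above the bench; x along the length, z up. Two brass lugs stand in its long walls, STAGGERED, at x = +36 on the +y side and x = 0 on the -y side (mm; centres at y = +-33).
- base_a_end (a point): Point in the rim plane of lower half A, 50 mm from the rim centre along its +x; same axes. The lugs are round, 16 mm across, straight for 5.5 mm above the rim, then coned to 9 mm across at their tops, 10 mm above the rim.
- cover_a_sink (a point): Cover A (upper half), loose, right way up: aluminium plate 110 x 70 x 10 mm, black finned heat-sink block 60 x 34 x 42 mm (x, y, z) centred on it, 0.32 kg. This point: block's centre, 31 mm above the underside, 21 above the plate. Grip the block across its flat 34 mm (y) sides. x along the length, z up. Two notches in the long edges, STAGGERED, at x = +36 on the +y side and x = 0 on the -y side (mm).
- cover_a_under (a point): Centre of the underside of cover A; same axes. It meets the rim centre of lower half A when seated, x axes the same way: lugs in the notches with about 2.5 mm play, plate flat on the rim, lug tops level with the plate's top. Turned end for end, or on the other lower half, the cover rides up on the lugs.
- cover_a_end (a point): Point on the underside of cover A, 50 mm from its centre along its +x; it meets the end point of lower half A when seated. The notches go right through the plate, 21 mm wide, cut 12.5 mm in from the edge.
- base_b_rim (a point): Lower half B of a split housing: open bare-aluminium tray 110 x 70 x 30 mm (x, y, z), blue board inside, 12 mm screw ears at the ends, fixed to the bench. This point: centre of the top rim, 30 mm above the bench; x along the length, z up. Two brass lugs stand in its long walls, OPPOSITE each other, both at x = +34, one on each side (mm; centres at y = +-33).
- base_b_end (a point): Point in the rim plane of lower half B, 50 mm from the rim centre along its +x; same axes. The lugs are round, 16 mm across, straight for 5.5 mm above the rim, then coned to 9 mm across at their tops, 10 mm above the rim.
- cover_b_sink (a point): Cover B (upper half), loose, right way up: aluminium plate 110 x 70 x 10 mm, black finned heat-sink block 60 x 34 x 42 mm (x, y, z) centred on it, 0.32 kg. This point: block's centre, 31 mm above the underside, 21 above the plate. Grip the block across its flat 34 mm (y) sides. x along the length, z up. Two notches in the long edges, OPPOSITE each other, both at x = +34, one on each side (mm).
- cover_b_under (a point): Centre of the underside of cover B; same axes. It meets the rim centre of lower half B when seated, x axes the same way: lugs in the notches with about 2.5 mm play, plate flat on the rim, lug tops level with the plate's top. Turned end for end, or on the other lower half, the cover rides up on the lugs.
- cover_b_end (a point): Point on the underside of cover B, 50 mm from its centre along its +x; it meets the end point of lower half B when seated. The notches go right through the plate, 21 mm wide, cut 12.5 mm in from the edge.
- spool: Bystander: upright blue solder spool, 54 mm across, 40 mm high. Origin at the centre of its underside.
- meter: Bystander: orange hand multimeter lying flat, 170 x 82 x 40 mm. Origin at the centre of its underside, x along its length.
- driver: Bystander: screwdriver lying along its x axis, about 180 mm long, 26 mm high. Origin underneath.
Things that resemble listed ones, but are neither listed nor needed, are in the scene too. What is shaped like the part that bears cover_b_sink but green or pink is not meant. What is shaped like the part that bears base_a_rim but red is not meant.

How it is judged:
By the outcome, as a careful person would: the job done as asked, in the order asked, and still so for the second after the job is handed in, with the robot touching nothing.
It also fails if it takes over 58 s, if anything falls off the work surface, if the arm or the gripper's body presses on something with over 40 N, if the wrist force passes 120 N, or if a joint passes its speed limit or range.

## Working session

There is one attempt and no reset: what is moved stays moved. The work goes in short steps, Python scripts to look and compute and a tool call to move; the robot and the scene stay as the last step left them, time stands still between calls to the robot, and variables do not carry over. Pictures are saved under pics/ and viewed, at most 10 in all, crops included, and the job is handed in when it is done.

Besides the shell and the picture viewer there is one more tool, called as a command line: name --pt "numbers of a row" for each row, then --argument value for the rest. carry_out: Moves the arm, as the interface text tells. Its arguments: {"type":"object","properties":{"moves":{"type":"array","items":{"type":"array","items":{"type":"number"}}},"force":{"type":"number"}},"required":["moves"]}

```bash
mkdir -p pics
cat > h.py <<'E'
import numpy as np, cv2
from rig import env
def snap(n):
    p,d=env.read_camera(n); np.save(f'pics/{n}_d.npy',d); np.save(f'pics/{n}_p.npy',p); return p,d
def load(n): return np.load(f'pics/{n}_p.npy'),np.load(f'pics/{n}_d.npy')
def cloud(n,d):
    c=env.get_calibration(n); h,w=d.shape
    uv=np.stack(np.meshgrid(np.arange(w),np.arange(h)),-1).reshape(-1,1,2).astype(np.float32)
    r=cv2.undistortPoints(uv,np.array(c['mtx']),np.array(c['dist_coeffs'])).reshape(h,w,2)
    P=np.dstack([r*d[...,None],d])
    return P@np.array(c['rotation']).T+np.array(c['origin'])
E
python3 - <<'E'
from h import *
for n in('top','side'):
    p,d=snap(n); cv2.imwrite(f'pics/{n}0.png',cv2.resize(p,(800,600)))
    c=env.get_calibration(n); print(n,c['origin'],np.round(c['rotation'],2).tolist(),c['mtx'])
print(env.get_obs())
E
```

```text
top [ 489.68842553  -50.3254968  1035.07512092] [[-0.02, -1.0, 0.09], [-1.0, 0.01, -0.01], [0.01, -0.09, -1.0]] [[353.26833119   0.         259.55645564]
 [  0.         353.26833119 194.87406393]
 [  0.           0.           1.        ]]
side [508.31777188 801.46274108 898.98865527] [[-1.0, -0.0, 0.03], [-0.02, 0.71, -0.71], [-0.02, -0.71, -0.71]] [[428.9367683    0.         252.55219523]
 [  0.         428.9367683  194.94840038]
 [  0.           0.           1.        ]]
{'time': 0.1, 'q': array([-1.22602782e+00,  2.13329618e-01, -3.50037668e-02,  1.32348144e+00,
        3.09447584e-05,  1.57075078e+00]), 'dq': array([-0.0018189 , -0.00042817,  0.00021879, -0.00011428, -0.00081018,
       -0.00088958]), 'effort': array([-1.42906745e-03, -6.87250113e+01,  4.87806809e+01,  1.22223306e-02,
       -6.72613155e-06, -5.18606214e-06]), 'eef_pos': array([ 168.89526157, -470.28579239,  230.85136909]), 'ee_rot': array([[ 9.41138333e-01,  3.38021506e-01, -3.15106203e-04],
       [ 3.38021652e-01, -9.41137835e-01,  9.69019694e-04],
       [ 3.09911270e-05, -1.01849430e-03, -9.99999481e-01]]), 'contact_force': array([ 0.42615405, -0.14727112,  0.31587201]), 'moment': array([0.01910624, 0.04501813, 0.03186249]), 'finger_force': 0.0, 'width': 85.41864388618731}
```

View pics/top0.png

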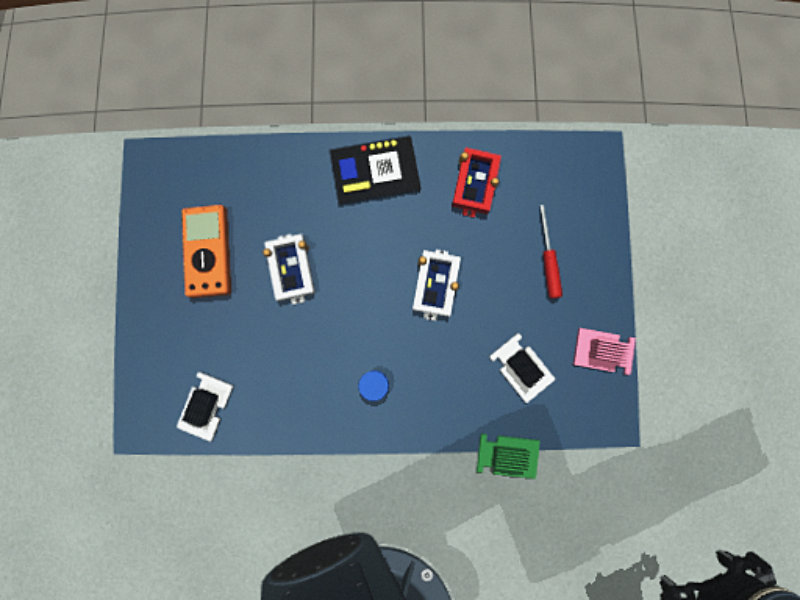

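View pics/side0.png

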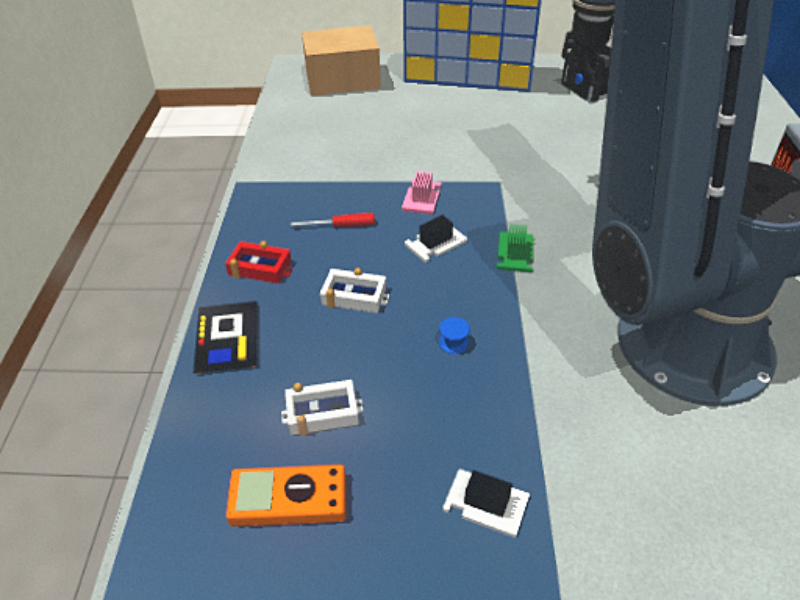

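The top image (800x600) shows these candidates. Covers: white/black at (204,407) and (522,368), green decoy at (508,457), pink decoy at (605,351). Bases: bare at (289,268) with opposite lugs, bare at (436,285) with staggered lugs, red decoy at (477,182). I'll check my choices in a close crop and measure at the same time.

```bash
cat > meas.py <<'E'
from h import *
def rect(P,m):
    q=P[m][:,:2].astype(np.float32); (c,s,a)=cv2.minAreaRect(q)
    b=cv2.boxPoints((c,s,a)); e=[b[1]-b[0],b[2]-b[1]]; l=max(e,key=np.linalg.norm)
    return np.round(c,1),np.round(sorted(s),1),round(np.degrees(np.arctan2(l[1],l[0]))%180,1),len(q)
E
python3 - <<'E'
from meas import *
p,d=load('top'); P=cloud('top',d); Z=P[...,2]
hsv=cv2.cvtColor(p,cv2.COLOR_BGR2HSV)
tiles=[]
W={'cA':(204,407),'cB':(522,368),'bA':(436,285),'bB':(289,268)}
for k,(u,v) in W.items():
    u=int(u*.64);v=int(v*.64)
    box=np.zeros(Z.shape,bool); box[v-32:v+32,u-32:u+32]=1
    nb=(hsv[...,1]<60)
    print(k,'mat z',np.median(Z[box&(hsv[...,1]>100)]))
    if k[0]=='c':
        print(' all',rect(P,box&(Z>5)&(Z<75)&nb)); print(' plate',rect(P,box&(Z>5)&(Z<16)&(hsv[...,2]>150)&nb)); print(' block',rect(P,box&(Z>45)), np.median(Z[box&(Z>45)]))
    else:
        m=box&(Z>22)&(Z<36)&(hsv[...,2]>150)&nb; print(' rim',rect(P,m),np.median(Z[m]))
        br=box&(hsv[...,0]>8)&(hsv[...,0]<28)&(hsv[...,1]>90)&(Z>25)
        n,l,s,c=cv2.connectedComponentsWithStats(br.astype(np.uint8))
        for i in range(1,n): print('  lug',P[l==i].mean(0).round(1),s[i,4])
    tiles.append(cv2.resize(p[v-32:v+32,u-32:u+32],(300,300),interpolation=cv2.INTER_CUBIC))
cv2.imwrite('pics/crop.png',np.vstack([np.hstack(tiles[:2]),np.hstack(tiles[2:])]))
E
```

```text
cA mat z 0.21441621470216887
 all (array([401.8, 316.9]), array([ 72.7, 112.3]), np.float32(157.6), 738)
 plate (array([402. , 317.6]), array([ 71.5, 112. ]), np.float32(158.0), 439)
 block (array([456.8, 153.9]), array([ 66.8, 408.2]), np.float32(108.4), 257) 51.22406386428213
cB mat z -0.07761397679132642
 all (array([ 467. , -276.3]), array([ 71.6, 111.3]), np.float32(36.4), 739)
 plate (array([ 467.1, -276.5]), array([ 71.3, 111. ]), np.float32(36.8), 506)
 block (array([ 488.9, -182.5]), array([ 61.3, 257.2]), np.float32(76.2), 188) 51.244039823705975
bA mat z 0.4872526748558812
 rim (array([ 626.9, -118. ]), array([ 69.9, 110.9]), np.float32(168.3), 445) 29.466113288952442
  lug [666.3 -92.1  37.3] 22
  lug [ 618.1 -150.3   37.9] 18
bB mat z 0.6408344724392236
 rim (array([660. , 155.3]), array([ 69.2, 108.6]), np.float32(12.0), 427) 29.67132622024053
  lug [698.7 128.6  37.9] 20
  lug [685.  192.9  38.9] 19
```

View pics/crop.png

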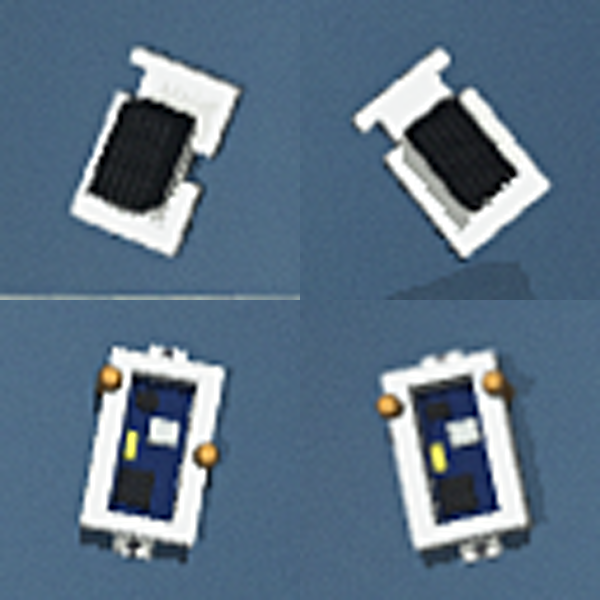

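Crop check. Cover A, top left at (204,407), has staggered notches with +x up. Cover B, top right at (522,368), has opposite notches at its upper-left end. Base A, lower left at (436,285), has staggered lugs. Base B, lower right at (289,268), has opposite lugs at its top end. The choices hold, so I'll go for cover B first.

carry_out --pt "3.7 2.4 -1 0 0 0 100" --pt "3.7 2.4 -1 0 0 -0.1 100" --pt "3.7 2.4 -1 0 0 -0.1 100" --pt "3.7 2.4 -1 0 0 -0.1 100" --pt "3.7 2.4 -1 0 0 -0.1 100" --pt "3.7 2.4 -1 0 0 -0.1 100" --pt "3.7 2.4 -1 0 0 -0.1 100" --pt "3.7 2.4 -1 0 0 -0.1 100" --pt "0 0 0 0 0 0 100"

```text
time: 1.0
eef_pos: [467.7, -275.3, 149.4]
ee_rot: [[0.938, -0.348, -0.001], [-0.348, -0.938, 0.002], [-0.002, -0.001, -1.0]]
contact_force: [-1.4, 0.1, -0.6]
width: 85.2
finger_force: 0.0
```

```bash
cat > st.py <<'E'
from h import *
o=env.get_obs(); R=o['ee_rot']
print('t',round(o['time'],2),'p',o['eef_pos'].round(1),'yaw_y',round(np.degrees(np.arctan2(R[1,1],R[0,1])),1),'tilt',R[:2,2].round(3),'q',o['q'].round(2),'F',o['contact_force'].round(1),'M',o['moment'].round(2),'w',round(o['width'],1),round(o['finger_force'],1))
E
python3 st.py
```

```text
t 1.0 p [ 467.7 -275.3  149.4] yaw_y -110.4 tilt [-0.001  0.002] q [-0.53  0.33 -0.09  1.16  0.    2.96] F [-1.4  0.1 -0.6] M [-0.03  0.04  0.04] w 85.2 0.0
```

carry_out --pt "0 0 0 0 0 0.148 100" --pt "0 0 0 0 0 0.148 100" --pt "0 0 0 0 0 0.148 100" --pt "0 0 0 0 0 0.148 100" --pt "0 0 0 0 0 0.148 100" --pt "0 0 0 0 0 0.148 100" --pt "0 0 0 0 0 0.148 100" --pt "0 0 0 0 0 0.148 100" --pt "0 0 0 0 0 0.148 100" --pt "0 0 0 0 0 0.148 100" --pt "0 0 0 0 0 0.148 100" --pt "0 0 0 0 0 0.148 100"

```text
time: 2.2
eef_pos: [464.5, -278.7, 151.1]
ee_rot: [[0.143, 0.99, -0.001], [0.99, -0.143, 0.0], [0.0, -0.001, -1.0]]
contact_force: [0.3, 0.1, -0.2]
width: 85.4
finger_force: 0.0
```

carry_out --pt "0 0 0 0 0 0.148 100" --pt "0 0 0 0 0 0.148 100" --pt "0 0 0 0 0 0.148 100" --pt "0 0 0 0 0 0.148 100" --pt "0 0 0 0 0 0.148 100" --pt "0 0 0 0 0 0.148 100" --pt "0 0 0 0 0 0.148 100" --pt "0 0 0 0 0 0.148 100" --pt "0 0 0 0 0 0.148 100" --pt "0 0 0 0 0 0.148 100" --pt "0 0 0 0 0 0.148 100" --pt "0 0 0 0 0 0.148 100"

```text
time: 3.4
eef_pos: [464.5, -278.7, 151.1]
ee_rot: [[-0.998, -0.062, -0.001], [-0.062, 0.998, 0.0], [0.001, 0.0, -1.0]]
contact_force: [0.2, 0.2, -0.1]
width: 85.0
finger_force: 0.0
```

carry_out --pt "0 -0.1 -1 0 0 0.146 100" --pt "0 0 -1 0 0 0.146 100" --pt "0 0 -1 0 0 0.146 100" --pt "0 0 -1 0 0 0.146 100" --pt "0 0 -2 0 0 0 100" --pt "0 0 -2 0 0 0 100" --pt "0 0 -2 0 0 0 100" --pt "0 0 0 0 0 0 100" --pt "0 0 0 0 0 0 100"

```text
time: 4.3
eef_pos: [464.7, -279.7, 51.6]
ee_rot: [[-0.803, -0.597, -0.001], [-0.597, 0.803, 0.0], [0.0, 0.001, -1.0]]
contact_force: [-0.1, 1.1, 1.3]
width: 85.4
finger_force: 0.0
```

```bash
python3 st.py
```

```text
t 4.3 p [ 464.7 -279.7   51.6] yaw_y 126.6 tilt [-0.001  0.   ] q [-0.54  0.4  -0.25  0.92 -0.   -1.18] F [-0.1  1.1  1.3] M [-0.03 -0.04  0.01] w 85.4 0.0
```

carry_out --pt "0.24 0.33 0 0 0 0 100" --pt "0 0 -1.2 0 0 0 100" --pt "0 0 -1.2 0 0 0 100" --pt "0 0 -1.1 0 0 0 100" --pt "0 0 0 0 0 0 100" --pt "0 0 0 0 0 0 30" --pt "0 0 0 0 0 0 30" --pt "0 0 0 0 0 0 30" --pt "0 0 0 0 0 0 30" --pt "0 0 0 0 0 0 30" --pt "0 0 0 0 0 0 30" --pt "0 0 0 0 0 0 30" --force 50

```text
time: 5.5
eef_pos: [467.6, -276.3, 16.8]
ee_rot: [[-0.803, -0.597, 0.001], [-0.597, 0.803, -0.0], [-0.0, -0.001, -1.0]]
contact_force: [-1.3, 0.7, 5.9]
width: 33.6
finger_force: 51.0
```

```bash
python3 st.py
```

```text
t 5.5 p [ 467.6 -276.3   16.8] yaw_y 126.6 tilt [ 0.001 -0.   ] q [-0.53  0.44 -0.29  0.84  0.   -1.17] F [-1.3  0.7  5.9] M [ 0.39  0.37 -0.06] w 33.6 51.0
```

carry_out --pt "0 0 1.5 0 0 0 25" --pt "0 0 3 0 0 0 25" --pt "0 0 3 0 0 0 25" --pt "1.5 3.5 1 0 0 0 25" --pt "1.9 4.2 0 0 0 0 25" --pt "1.9 4.2 0 0 0 -0.07 25" --pt "1.9 4.2 0 0 0 -0.07 25" --pt "1.9 4.2 0 0 0 -0.07 25" --pt "1.9 4.2 0 0 0 -0.07 25" --pt "1.9 4.2 0 0 0 -0.07 25" --pt "1.9 4.2 0 0 0 -0.07 25" --pt "1.9 4.2 0 0 0 0 25"

```text
time: 6.7
eef_pos: [634.7, 96.6, 101.2]
ee_rot: [[-0.977, -0.215, -0.0], [-0.215, 0.977, -0.0], [0.0, -0.0, -1.0]]
contact_force: [0.5, -0.6, -3.4]
width: 33.5
finger_force: 50.8
```

carry_out --pt "1.5 3.5 0 0 0 0 25" --pt "1.0 2.5 0 0 0 0 25" --pt "0 0 0 0 0 0 25" --pt "0 0 0 0 0 0 25" --pt "0 0 0 0 0 0 25"

```text
time: 7.2
eef_pos: [659.1, 154.0, 101.1]
ee_rot: [[-0.976, -0.217, -0.001], [-0.217, 0.976, -0.0], [0.001, -0.0, -1.0]]
contact_force: [1.0, -0.5, -3.5]
width: 33.1
finger_force: 50.8
```

```bash
python3 st.py
python3 - <<'E'
from meas import *
ps,ds=snap('side'); p,d=snap('top')
cv2.imwrite('pics/s1.png',np.hstack([cv2.resize(p[90:240,110:270],(400,375)),cv2.resize(ps[200:350,150:310],(400,375))]))
E
```

```text
t 7.2 p [659.1 154.  101.1] yaw_y 102.5 tilt [-0.001 -0.   ] q [ 0.23  0.63  0.26  1.2  -0.    0.01] F [ 1.  -0.5 -3.5] M [-0.03 -0.02 -0.01] w 33.1 50.8
```

View pics/s1.png

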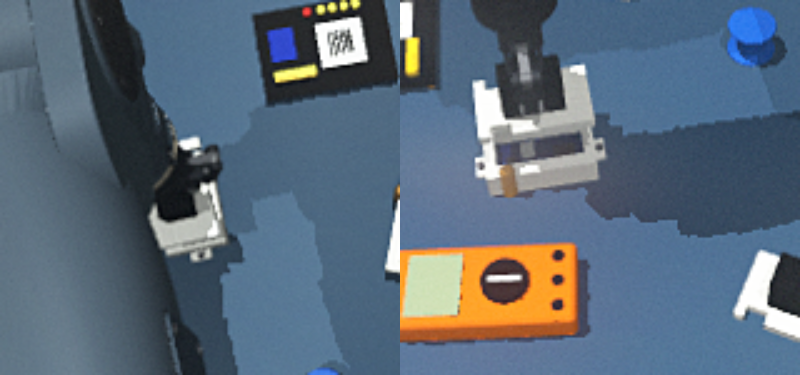

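The side view shows the held cover B over base B with its notches toward the +x end, at left near (487,130). The top view is hidden by the arm. I'll compare cover and base edges in the side depth image.

```bash
cat > cmp.py <<'E'
from meas import *
import sys
def cmp(cx,cy,yaw,zr=(26,33),zc=(88,99)):
    p,d=load('side'); P=cloud('side',d); hsv=cv2.cvtColor(p,cv2.COLOR_BGR2HSV)
    t=np.radians(yaw); L=(P[...,:2]-[cx,cy])@np.array([[np.cos(t),-np.sin(t)],[np.sin(t),np.cos(t)]])
    near=(abs(L[...,0])<62)&(abs(L[...,1])<42)&(hsv[...,1]<70)&(hsv[...,2]>110)
    for nm,z in(('rim',zr),('cover',zc)):
        m=near&(P[...,2]>z[0])&(P[...,2]<z[1]); q=L[m]; print(nm,len(q),'z',np.median(P[m][:,2]).round(1))
        for lab,ax,o,bins,sg in(('x+',0,1,np.arange(-32,36,4),1),('x-',0,1,np.arange(-32,36,4),-1),('y+',1,0,np.arange(-50,54,5),1)):
            E=[]
            for a,b in zip(bins[:-1],bins[1:]):
                s=q[(q[:,o]>=a)&(q[:,o]<b)]
                if len(s): e=(sg*s[:,ax]).max()*sg; E.append(((a+b)/2,e))
            E=np.array(E); E=E[abs(E[:,1])>(48 if ax==0 else 29)]
            if len(E)>2: print(' ',lab,'med',np.median(E[:,1]).round(1),'slope deg',np.degrees(np.polyfit(E[:,0],E[:,1],1)[0]).round(1),len(E))
if __name__=='__main__': cmp(*map(float,sys.argv[1:4]))
E
python3 cmp.py 660 155.3 12
```

```text
rim 292 z 30.0
  x+ med 52.0 slope deg -1.6 10
  x- med -55.6 slope deg -4.5 11
  y+ med 37.3 slope deg -0.4 18
cover 632 z 94.4
  x+ med 50.7 slope deg -0.4 16
  x- med -57.7 slope deg -0.5 16
  y+ med 35.3 slope deg 0.8 16
```

carry_out --pt "0.13 0.17 -0.5 0 0 -0.013 25" --pt "0 0 -1.2 0 0 0 25" --pt "0 0 -1.2 0 0 0 25" --pt "0 0 -0.8 0 0 0 25" --pt "0 0 -0.4 0 0 0 25" --pt "0 0 -0.2 0 0 0 25" --pt "0 0 -0.2 0 0 0 25" --pt "0 0 -0.2 0 0 0 25" --pt "0 0 0 0 0 0 25"

```text
time: 8.2
eef_pos: [660.7, 156.4, 54.3]
ee_rot: [[-0.979, -0.205, 0.0], [-0.205, 0.979, 0.0], [-0.0, 0.0, -1.0]]
contact_force: [-0.6, 0.8, -3.7]
width: 33.4
finger_force: 50.9
```

```bash
python3 st.py
```

```text
t 8.2 p [660.7 156.4  54.3] yaw_y 101.8 tilt [0. 0.] q [ 0.23  0.66  0.19  1.1  -0.    0.03] F [-0.6  0.8 -3.7] M [ 0.07 -0.04  0.03] w 33.4 50.9
```

carry_out --pt "0 0 -0.1 0 0 0 25" --pt "0 0 -0.1 0 0 0 25" --pt "0 0 -0.1 0 0 0 25" --pt "0 0 -0.1 0 0 0 25" --pt "0 0 0 0 0 0 25"

```text
time: 8.7
eef_pos: [660.6, 156.4, 50.2]
ee_rot: [[-0.979, -0.205, -0.0], [-0.205, 0.979, -0.0], [0.0, 0.0, -1.0]]
contact_force: [-0.3, -0.5, -3.8]
width: 33.6
finger_force: 50.9
```

```bash
python3 st.py
```

```text
t 8.7 p [660.6 156.4  50.2] yaw_y 101.8 tilt [-0. -0.] q [0.23 0.66 0.19 1.1  0.   0.03] F [-0.3 -0.5 -3.8] M [-0.    0.    0.01] w 33.6 50.9
```

No contact with the lugs. I'll go the last 3.4 mm to the rim.

carry_out --pt "0 0 -0.1 0 0 0 25" --pt "0 0 -0.1 0 0 0 25" --pt "0 0 -0.1 0 0 0 25" --pt "0 0 -0.05 0 0 0 25" --pt "0 0 0 0 0 0 25" --pt "0 0 0 0 0 0 25"

```text
time: 9.3
eef_pos: [660.7, 156.4, 46.8]
ee_rot: [[-0.979, -0.205, 0.0], [-0.205, 0.979, 0.0], [-0.0, 0.0, -1.0]]
contact_force: [-0.4, 1.1, -2.7]
width: 33.1
finger_force: 51.1
```

```bash
python3 st.py
```

```text
t 9.3 p [660.7 156.4  46.8] yaw_y 101.8 tilt [0. 0.] q [0.23 0.67 0.18 1.09 0.   0.03] F [-0.4  1.1 -2.7] M [-0.03  0.17 -0.05] w 33.1 51.1
```

Contact is just starting, so I'll press another 0.5 mm in small steps, then release slowly.

carry_out --pt "0 0 -0.03 0 0 0 25" --pt "0 0 -0.03 0 0 0 25" --pt "0 0 0 0 0 0 25"

```text
time: 9.6
eef_pos: [660.7, 156.4, 46.8]
ee_rot: [[-0.979, -0.205, 0.0], [-0.205, 0.979, 0.0], [-0.0, -0.0, -1.0]]
contact_force: [-5.3, -1.2, 6.5]
width: 33.8
finger_force: 52.3
```

```bash
python3 st.py
```

```text
t 9.6 p [660.7 156.4  46.8] yaw_y 101.8 tilt [0. 0.] q [ 0.23  0.67  0.18  1.09 -0.    0.03] F [-5.3 -1.2  6.5] M [-0.27  0.88  0.02] w 33.8 52.3
```

carry_out --pt "0 0 0 0 0 0 60" --pt "0 0 0 0 0 0 100" --pt "0 0 0 0 0 0 100" --pt "0 0 0 0 0 0 100" --pt "0 0 0 0 0 0 100" --pt "0 0 1.5 0 0 0 100" --pt "0 0 3 0 0 0 100" --pt "0 0 3 0 0 0 100" --pt "-3 1.8 1 0 0 -0.1 100" --pt "-4 2.5 0 0 0 -0.1 100" --pt "-4 2.5 0 0 0 -0.1 100" --pt "-4 2.5 0 0 0 -0.1 100"

```text
time: 10.8
eef_pos: [509.2, 250.0, 131.3]
ee_rot: [[-0.98, 0.197, 0.0], [0.197, 0.98, 0.0], [-0.0, 0.0, -1.0]]
contact_force: [1.1, 1.5, -0.3]
width: 85.4
finger_force: 0.0
```

carry_out --pt "-4 2.5 0 0 0 -0.1 100" --pt "-4 2.5 0 0 0 -0.09 100" --pt "-2.9 1.8 0 0 0 0 100" --pt "0 0 -2 0 0 0 100" --pt "0 0 -2 0 0 0 100" --pt "0 0 -1 0 0 0 100" --pt "0 0 0 0 0 0 100"

```text
time: 11.5
eef_pos: [401.2, 316.9, 80.2]
ee_rot: [[-0.927, 0.375, -0.002], [0.375, 0.927, -0.001], [0.001, -0.002, -1.0]]
contact_force: [-0.8, -0.3, -0.1]
width: 85.4
finger_force: 0.0
```

```bash
python3 st.py
python3 - <<'E'
from meas import *
ps,ds=snap('side'); p,d=snap('top')
cv2.imwrite('pics/s2.png',np.hstack([cv2.resize(p[130:220,140:236],(400,375)),cv2.resize(ps[220:310,160:256],(400,375))]))
P=cloud('top',d); hsv=cv2.cvtColor(p,cv2.COLOR_BGR2HSV)
near=(np.hypot(P[...,0]-660.5,P[...,1]-156)<75)&(hsv[...,1]<60)&(hsv[...,2]>150)
m=near&(P[...,2]>33)&(P[...,2]<47); print(rect(P,m)); q=P[m]
A=np.c_[q[:,:2]-[660.5,156],np.ones(len(q))]; print('plane',np.linalg.lstsq(A,q[:,2],rcond=None)[0].round(4))
E
```

```text
t 11.5 p [401.2 316.9  80.2] yaw_y 68.0 tilt [-0.002 -0.001] q [ 0.67  0.32 -0.29  0.97 -0.    1.05] F [-0.8 -0.3 -0.1] M [-0.01  0.01 -0.09] w 85.4 0.0
(array([660. , 155.3]), array([ 68.8, 109.3]), np.float32(12.6), 517)
plane [-1.30000e-03  6.20000e-03  3.95993e+01]
```

View pics/s2.png

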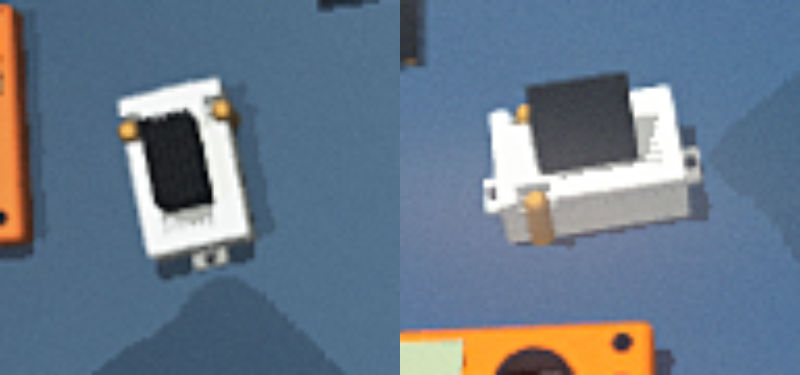

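Cover B is seated: its lugs sit in the notches at (130,130) and (222,108), and the plate is flat at z ≈ 39.6. Next is the grasp of cover A.

carry_out --pt "0.07 0.04 -2 0 0 0 100" --pt "0 0 -2 0 0 0 100" --pt "0 0 -1.2 0 0 0 100" --pt "0 0 -1.15 0 0 0 100" --pt "0 0 0 0 0 0 100" --pt "0 0 0 0 0 0 30" --pt "0 0 0 0 0 0 30" --pt "0 0 0 0 0 0 30" --pt "0 0 0 0 0 0 30" --pt "0 0 0 0 0 0 30" --pt "0 0 0 0 0 0 30" --pt "0 0 0 0 0 0 30" --force 50

```text
time: 12.8
eef_pos: [402.8, 318.2, 18.4]
ee_rot: [[-0.927, 0.374, 0.001], [0.374, 0.927, 0.001], [-0.001, 0.001, -1.0]]
contact_force: [0.2, -0.3, 7.1]
width: 33.3
finger_force: 50.9
```

```bash
python3 st.py
```

```text
t 12.8 p [402.8 318.2  18.4] yaw_y 68.0 tilt [0.001 0.001] q [ 0.67  0.38 -0.37  0.82  0.    1.05] F [ 0.2 -0.3  7.1] M [-0.15  0.17 -0.  ] w 33.3 50.9
```

carry_out --pt "0 0 1.5 0 0 0 25" --pt "0 0 3 0 0 0 25" --pt "0 0 3 0 0 0 25" --pt "1.5 -3 1 0 0 0 25" --pt "2.1 -4 0 0 0 0.03 25" --pt "2.1 -4 0 0 0 0.03 25" --pt "2.1 -4 0 0 0 0.03 25" --pt "2.1 -4 0 0 0 0.03 25" --pt "2.1 -4 0 0 0 0.03 25" --pt "2.1 -4 0 0 0 0.03 25" --pt "2.1 -4 0 0 0 0 25" --pt "2.1 -4 0 0 0 0 25"

```text
time: 14.0
eef_pos: [585.8, -34.0, 102.7]
ee_rot: [[-0.979, 0.202, -0.0], [0.202, 0.979, 0.0], [0.0, 0.0, -1.0]]
contact_force: [1.0, 0.0, -2.3]
width: 33.2
finger_force: 50.8
```

carry_out --pt "2.1 -4 0 0 0 0 25" --pt "1.7 -3.5 0 0 0 0 25" --pt "0.5 -1.1 0 0 0 0 25" --pt "0 0 0 0 0 0 25" --pt "0 0 0 0 0 0 25"

```text
time: 14.5
eef_pos: [627.9, -117.6, 102.4]
ee_rot: [[-0.979, 0.202, -0.001], [0.202, 0.979, 0.0], [0.001, 0.0, -1.0]]
contact_force: [-0.8, -0.4, -3.3]
width: 33.3
finger_force: 50.8
```

```bash
python3 st.py; python3 -c "
from h import *
ps,_=snap('side'); cv2.imwrite('pics/s3.png',cv2.resize(ps[130:230,170:290],(600,500)))"; python3 cmp.py 626.9 -118 -11.7
```

```text
t 14.5 p [ 627.9 -117.6  102.4] yaw_y 78.3 tilt [-0.001  0.   ] q [-0.19  0.55  0.13  1.15  0.    0.02] F [-0.8 -0.4 -3.3] M [-0.01 -0.03 -0.01] w 33.3 50.8
rim 245 z 30.1
  x+ med 49.6 slope deg 0.8 10
  x- med -57.8 slope deg 0.2 16
  y+ med 35.2 slope deg 0.1 18
cover 378 z 94.1
  x+ med 52.7 slope deg 0.6 16
  x- med -55.7 slope deg -0.1 16
  y+ med 36.7 slope deg -0.1 16
```

View pics/s3.png

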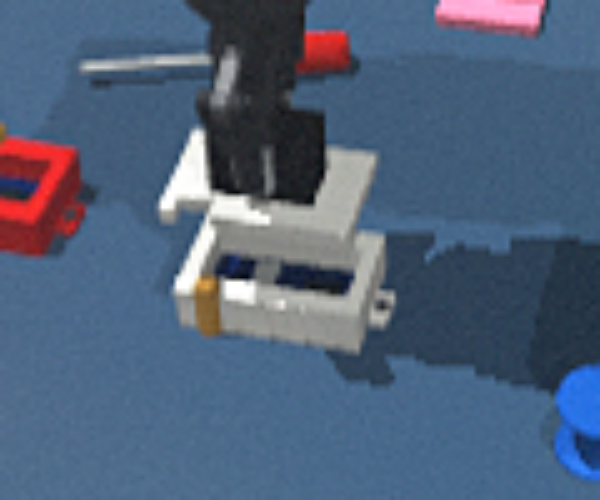

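The cover's notches point to +x (left) and match the lug at (208,300). I'll apply a small correction and lower.

carry_out --pt "-0.16 -0.07 -0.5 0 0 0 25" --pt "0 0 -1.2 0 0 0 25" --pt "0 0 -1.2 0 0 0 25" --pt "0 0 -0.8 0 0 0 25" --pt "0 0 -0.4 0 0 0 25" --pt "0 0 -0.2 0 0 0 25" --pt "0 0 -0.2 0 0 0 25" --pt "0 0 -0.1 0 0 0 25" --pt "0 0 0 0 0 0 25"

```text
time: 15.45
eef_pos: [626.9, -118.9, 56.8]
ee_rot: [[-0.979, 0.202, 0.0], [0.202, 0.979, -0.0], [-0.0, 0.0, -1.0]]
contact_force: [-0.2, -0.3, -2.8]
width: 33.1
finger_force: 50.8
```

carry_out --pt "0 0 -0.1 0 0 0 25" --pt "0 0 -0.1 0 0 0 25" --pt "0 0 0 0 0 0 25"

```text
time: 15.75
eef_pos: [626.7, -118.9, 54.6]
ee_rot: [[-0.979, 0.202, -0.0], [0.202, 0.979, 0.0], [0.0, -0.0, -1.0]]
contact_force: [0.4, 0.0, -2.5]
width: 33.3
finger_force: 50.8
```

```bash
python3 st.py
```

```text
t 15.75 p [ 626.7 -118.9   54.6] yaw_y 78.3 tilt [-0.  0.] q [-0.19  0.58  0.05  1.04 -0.    0.02] F [ 0.4  0.  -2.5] M [0.03 0.02 0.03] w 33.3 50.8
```

carry_out --pt "0 0 -0.1 0 0 0 25" --pt "0 0 -0.1 0 0 0 25" --pt "0 0 -0.1 0 0 0 25" --pt "0 0 0 0 0 0 25"

```text
time: 16.15
eef_pos: [626.7, -118.8, 51.5]
ee_rot: [[-0.979, 0.202, -0.0], [0.202, 0.979, 0.0], [0.0, -0.0, -1.0]]
contact_force: [-0.2, -0.4, -2.7]
width: 33.0
finger_force: 50.8
```

```bash
python3 st.py
```

```text
t 16.15 p [ 626.7 -118.8   51.5] yaw_y 78.3 tilt [-0.  0.] q [-0.19  0.58  0.04  1.04 -0.    0.02] F [-0.2 -0.4 -2.7] M [-0.03  0.    0.04] w 33.0 50.8
```

carry_out --pt "0 0 -0.1 0 0 0 25" --pt "0 0 -0.1 0 0 0 25" --pt "0 0 -0.1 0 0 0 25" --pt "0 0 -0.05 0 0 0 25" --pt "0 0 0 0 0 0 25" --pt "0 0 0 0 0 0 25"

```text
time: 16.75
eef_pos: [626.8, -118.8, 48.4]
ee_rot: [[-0.979, 0.202, 0.0], [0.202, 0.979, 0.0], [-0.0, 0.0, -1.0]]
contact_force: [-2.8, 0.2, 2.6]
width: 33.4
finger_force: 51.4
```

```bash
python3 st.py
```

```text
t 16.75 p [ 626.8 -118.8   48.4] yaw_y 78.3 tilt [0. 0.] q [-0.19  0.58  0.04  1.03  0.    0.02] F [-2.8  0.2  2.6] M [ 0.1   0.52 -0.02] w 33.4 51.4
```

Contact came at exactly the seated height, 48.4. I'll release, rise and back away.

carry_out --pt "0 0 0 0 0 0 60" --pt "0 0 0 0 0 0 100" --pt "0 0 0 0 0 0 100" --pt "0 0 0 0 0 0 100" --pt "0 0 0 0 0 0 100" --pt "0 0 1.5 0 0 0 100" --pt "0 0 3 0 0 0 100" --pt "0 0 4 0 0 0 100" --pt "0 0 4 0 0 0 100" --pt "-4 -2 1 0 0 0 100" --pt "-4 -2 0 0 0 0 100" --pt "-4 -2 0 0 0 0 100"

```text
time: 17.95
eef_pos: [505.7, -179.3, 183.5]
ee_rot: [[-0.979, 0.202, 0.001], [0.202, 0.979, -0.0], [-0.001, -0.0, -1.0]]
contact_force: [-0.2, -0.4, 0.5]
width: 85.1
finger_force: 0.0
```

carry_out --pt "-4 -4 0 0 0 0 100" --pt "-3 -4 0 0 0 0 100" --pt "-2 -4 0 0 0 0 100" --pt "-1 -4 0 0 0 0 100" --pt "0 -4 0 0 0 0 100" --pt "0 -4 0 0 0 0 100" --pt "0 -4 0 0 0 0 100" --pt "0 0 0 0 0 0 100"

```text
time: 18.75
eef_pos: [410.6, -458.0, 182.2]
ee_rot: [[-0.979, 0.205, -0.001], [0.205, 0.979, -0.0], [0.0, -0.0, -1.0]]
contact_force: [-0.1, 1.3, -0.3]
width: 85.5
finger_force: 0.0
```

```bash
python3 st.py
python3 - <<'E'
from meas import *
p,d=snap('top'); cv2.imwrite('pics/f.png',cv2.resize(p[110:310,70:430],(800,444)))
P=cloud('top',d); hsv=cv2.cvtColor(p,cv2.COLOR_BGR2HSV)
for c in((660.5,156),(627,-118)):
    m=(np.hypot(P[...,0]-c[0],P[...,1]-c[1])<75)&(hsv[...,1]<60)&(hsv[...,2]>150)&(P[...,2]>33)&(P[...,2]<47); q=P[m]
    print(rect(P,m),'plane',np.linalg.lstsq(np.c_[q[:,:2]-c,np.ones(len(q))],q[:,2],rcond=None)[0].round(4))
E
```

```text
t 18.75 p [ 410.6 -458.   182.2] yaw_y 78.1 tilt [-0.001 -0.   ] q [-0.84  0.47  0.2   1.3  -0.   -0.63] F [-0.1  1.3 -0.3] M [ 0.04  0.04 -0.02] w 85.5 0.0
(array([660.4, 155.4]), array([ 69.3, 108.9]), np.float32(12.1), 509) plane [-3.50000e-03  3.50000e-03  3.95899e+01]
(array([ 628.5, -118.7]), array([ 70.4, 110.5]), np.float32(168.5), 593) plane [ 2.30000e-03 -2.00000e-04  3.96612e+01]
```

View pics/f.png

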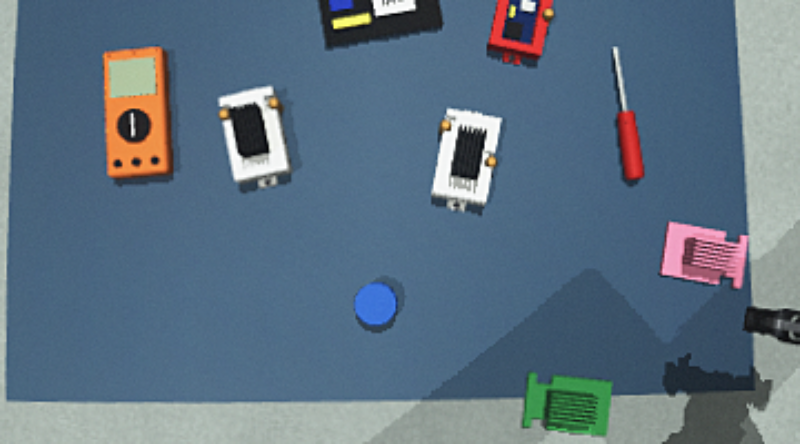

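Both covers are seated flat at z ≈ 39.6, with the lugs in the notches: B at (252,135) and A at (467,158). The spool, meter and screwdriver have not moved.

```bash
python3 -c "
from rig import env
print(env.job_done())"
```

```text
the job is handed in; nothing more can be done
None
```

Both covers are back on their own lower halves, the right way round and flat on the rim, and I handed the job in at about 19 s of the 58 s allowed, with the spool, meter and screwdriver left where they were.

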